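Close up the noodle-making table

TASK

Close up the baking table with your fingertips: push the drawer of pastry cutters and the drawer of wooden spoons fully home, and push the flour bin's lid down until it lies shut, in any order and without slamming them or first opening them further. The empty drawer has just been washed: leave it standing open as it is to dry. Only push: pick up nothing, and leave all the other things where they are.

Things in the scene. Friction and masses are not known exactly. Their poses are not given: they have to be found in the camera images.
- cutter_drawer (a joint): slide of the drawer that holds round steel pastry cutters, m: 0 = shut (its front panel closes against the casing), growing as it stands out towards the robot; starts at 0.07 to 0.11, stop at 0.15; sliding friction about 1.5 N plus light damping, it stays where it is left and has no latch
- cutter_front (a point): centre of the outer (robot-side) face of the flat front panel of the drawer of steel pastry cutters; moves with it. Panel 113 mm wide, 68 mm high (this point is 40 mm above the table), 12 mm thick, no handle, only a flat dark round mark. x axis: the way it is pushed shut (away from the robot); z up. Fixed wooden casing 115 mm wide, 80 mm high, 188 mm deep
- spoon_drawer (a joint): slide of the drawer that holds dark wooden spoons, m: 0 = shut (its front panel closes against the casing), growing as it stands out towards the robot; starts at 0.07 to 0.11, stop at 0.15; sliding friction about 1.5 N plus light damping, it stays where it is left and has no latch
- spoon_front (a point): centre of the outer (robot-side) face of the flat front panel of the drawer of dark wooden spoons; moves with it. Panel 113 mm wide, 68 mm high (this point is 40 mm above the table), 12 mm thick, no handle, only a flat dark round mark. x axis: the way it is pushed shut (away from the robot); z up. Fixed wooden casing 115 mm wide, 80 mm high, 188 mm deep
- empty_drawer (a joint): slide of the drawer that is empty, m: 0 = shut (its front panel closes against the casing), growing as it stands out towards the robot; starts at 0.07 to 0.11, stop at 0.15; sliding friction about 1.5 N plus light damping, it stays where it is left and has no latch
- empty_front (a point): centre of the outer (robot-side) face of the flat front panel of the drawer that is empty; moves with it. Panel 113 mm wide, 68 mm high (this point is 40 mm above the table), 12 mm thick, no handle, only a flat dark round mark. x axis: the way it is pushed shut (away from the robot); z up. Fixed wooden casing 115 mm wide, 80 mm high, 188 mm deep
- flour_bin: wooden flour bin fixed to the table, 160 mm deep (x), 130 wide (y), 100 high without lid, white fill inside. Origin at table height, mid-width, 100 mm behind its front face (spans x -0.10 to +0.06 m here); x points away from the robot, z up. It and the three drawer units stand in a row of four places about 190 mm apart, in any order, each turned up to 0.1 rad
- flour_lid (a joint): hinge of the bin's lid, rad: 0 = shut, lying on the rim; starts at 0.5 to 0.9, where it slopes up towards the robot, stop at 1.7. A stiff hinge holds it at any angle; about 1 to 3 N downwards near its free edge moves it
- flour_lid_hinge (a point): point on the lid's hinge line, in the middle of its width, at the bin's far (+x) rim, 100.5 mm above the table; the lid's underside starts here. Its x axis lies along the lid, away from the free edge, and tilts with it
- flour_lid_edge (a point): middle of the lid's free edge (robot side), on its upper (outer) face: 164 mm from the hinge line along the lid; moves with the lid. The lid is a plain plywood board 164 x 134 x 8 mm without a knob
- spice_jar_mid (a point): bystander, loose: small glass spice jar with steel cap, 30 mm across, 85 mm tall, in a gap of the row; point at its middle, half-way up
- pepper_mill_mid (a point): bystander, loose: slim turned dark-wood pepper mill, 32 mm across, 96 mm tall, in a gap of the row; point at its middle, half-way up
- rolling_pin_mid (a point): bystander, loose: short wooden rolling pin, 250 mm long, 42 mm thick, lying on the cutting board at the left; point at its middle, half-way up
- bowl_mid (a point): bystander, loose: white bowl, 130 mm across, 60 mm tall, on the right; point at its middle, half-way up
- mug_mid (a point): bystander, loose: blue mug, 76 mm across, 90 mm tall, on the right; point at its middle, half-way up
- scraper_mid (a point): bystander, loose: dough scraper lying flat, steel blade and wooden grip, about 95 x 120 mm, 18 mm high, front right; point on it near the joint of steel and wood

How it is judged:
By the outcome, as a careful person would: the job done as asked, in the order asked, and still so for the second after the job is handed in, with the robot touching nothing.
It also fails if it takes over 58 s, if anything falls off the work surface, if the arm or the gripper's body presses on something with over 40 N, if the wrist force passes 120 N, or if a joint passes its speed limit or range.

ROBOT

A 6-joint arm with a two-finger parallel gripper is mounted at the origin on the work surface. World frame = base frame: x ahead of the robot, y to its left, z up, the work surface at z = 0. Lengths are in m, angles in rad, forces in N, time in s.
With the tool pointing down it reaches from about 0.35 to 0.925 m from the base axis. Payload 6.4 kg.
Tool frame: the origin (TCP) lies on the centre line of the jaws, within the pads' length; the fingertips stand 11 mm ahead of it and the grasp point (between the pads) lies 8 mm behind it; z points along the fingers, y is the line along which they close (so a half turn about z gives the same grasp; the last joint's range is limited). The gripper opens to 94 mm and grips with 3 to 60 N. Pads are 16 mm wide; open, the fingers measure 119 mm over their backs; the gripper's body (75 mm by 177 mm) begins 78 mm behind the grasp point.
Start: joints at [0.957, 0.245, 1.558, -0, 1.339, -0.174], TCP at [0.277, 0.588, 0.18] pointing down, gripper open.
Joint ranges: [-3.13, 3.13], [-1.02, 2.26], [0.13, 2.54], [-0.95, 4.09], [0.21, 2.88], [-2.74, 2.74]. Speed limits (rad/s): [2.57, 2.57, 3.14, 3.14, 3.14, 3.14].

INTERFACE

Orientations are given as a unit quaternion [w, x, y, z].
In Python, from bench import robot gives the robot as it stands.
- The arm moves only by the tool send_rows, never from a script. Its argument "series" is a list of rows, each a list of 7 numbers: the closure, from 0 (fully open) to 1 (shut), then the shift along the tool's x, y, z in mm, then the turn, a rotation vector about the tool's x, y, z in rad. In form: [[gripper, x, y, z, rx, ry, rz], ...]. A call has exactly 5 rows; each row shifts and turns the commanded pose from where the row before left it, along the tool's axes as they then stand; what a row does not reach is not made up. A row lasts 1/10 s, in which the tool goes at most 50 mm and 8.59 degrees, less where a joint would pass 70% of its speed; a pose out of reach is approached as far as the arm can. A call with a gripper value outside its range is refused whole. The fingers move at their own pace and stop on an object; the grip force is fixed at half the most. Time passes only in rows, so rows that do not move let the fingers close, or fill a call up. It gives the time, the measured TCP pose, the force, the opening and the grip force at its end, in the units of the state.
- robot.state(): the state, without advancing time (a new reading comes with each control period).
- robot.camera(name): name is "side" or "top"; returns (picture, depth): 400x640x3 uint8, red, green, blue; 400x640 float32, m along the optical axis (not along the pixel's ray), 0 where there is no reading.
- robot.camera_info(name): a dict with "vertical_fov" (degrees; the focal length in pixels is half the picture's height over the tangent of half this angle, whatever the lens; pixels are square), "cx", "cy" (the principal point, pixels), "D" ([k1, k2, p1, p2, k3] as OpenCV has them; the pictures are not rectified), "pose" (4x4, takes a point from camera to world coordinates). Camera axes: x right, y down, z forward; pixel columns grow to the right and rows downward; lengths in m; the calibration is good to about 2 mm. A picture is of the moment at which its call begins. camera_info takes no time and is no camera call.
- robot.hand_in(): hands the job in; it is judged then, once.
The state is a dict: "t": time; "joints": joint angles; "joint_vel": joint speeds; "effort": joint torques, N m; "tool_pos": TCP position; "ee_rot": TCP orientation; "ft_force": force on the tool from outside, world axes, zero at the start; "wrist_torque": the same for the moment, N m; "gripper_width": finger opening in m; "grip_force": force on a finger pad.
Only numpy, scipy, OpenCV 4.12 (cv2) and the standard library are available. Lean on these libraries where they do the work, as an engineer would, in place of code of your own. Each camera call takes 0.05 s, during which the arm holds its last target. There are 200 camera calls.

## Working session

There is one attempt and no reset: what is moved stays moved. The work goes in short steps, Python scripts to look and compute and a tool call to move; the robot and the scene stay as the last step left them, time stands still between calls to the robot, and variables do not carry over. Pictures are saved under pics/ and viewed, at most 10 in all, crops included, and the job is handed in when it is done.

Besides the shell and the picture viewer there is one more tool, called after "Request:" in YAML: its name, and indented under it one key for each argument. send_rows: Moves the arm, as the interface text tells. Its arguments: {"type":"object","properties":{"series":{"type":"array","items":{"type":"array","items":{"type":"number"}}}},"required":["series"]}

```bash
mkdir -p pics
cat > h.py <<'E'
import numpy as np, cv2
from bench import robot
def K(i,h=400):
    f=h/2/np.tan(np.radians(i["vertical_fov"])/2); return np.array([[f,0,i["cx"]],[0,f,i["cy"]],[0,0,1.]])
def cloud(name):
    p,d=robot.camera(name); i=robot.camera_info(name)
    u,v=np.meshgrid(np.arange(640.),np.arange(400.))
    n=cv2.undistortPoints(np.stack([u,v],-1).reshape(-1,1,2),K(i),np.array(i["D"])).reshape(400,640,2)
    c=np.dstack([n[...,0]*d,n[...,1]*d,d]); T=np.array(i["pose"])
    w=c@T[:3,:3].T+T[:3,3]; w[d==0]=np.nan
    return p,w
E
python3 - <<'E'
from h import *
for n in("top","side"):
    p,w=cloud(n); np.savez(n+"0.npz",p=p,w=w); cv2.imwrite(f"pics/{n}0.png",p[...,::-1])
    print(n,np.round(robot.camera_info(n)["pose"],3).tolist(),np.isfinite(w[...,0]).mean())
s=robot.state(); print(s)
E
```

```text
top [[-0.013, -0.977, 0.212, 0.168], [-1.0, 0.014, 0.002, -0.01], [-0.005, -0.212, -0.977, 1.721], [0.0, 0.0, 0.0, 1.0]] 0.99600390625
side [[0.697, -0.527, 0.487, -0.153], [-0.717, -0.529, 0.454, -0.648], [0.018, -0.665, -0.746, 1.152], [0.0, 0.0, 0.0, 1.0]] 0.995921875
{'t': 0.1, 'joints': array([ 9.56897920e-01,  2.45713149e-01,  1.55883122e+00, -2.57130680e-05,
        1.33872449e+00, -1.74088234e-01]), 'joint_vel': array([ 8.95615060e-04, -1.57514735e-03, -3.05645522e-03, -1.43731533e-03,
       -8.23364264e-05,  1.58574549e-03]), 'effort': array([-8.33816939e-04, -4.16913915e+01, -3.15525556e+01,  6.85893791e-02,
        3.09180783e-02, -3.15583804e-05]), 'tool_pos': array([0.27641342, 0.58767483, 0.17860822]), 'ee_rot': array([-3.10178996e-04,  2.18134023e-01,  9.75918462e-01, -7.78692460e-04]), 'ft_force': array([ 0.07490296, -0.11640934, -0.92192457]), 'wrist_torque': array([-0.00306583, -0.02156569,  0.04816511]), 'grip_force': 0.0, 'gripper_width': 0.09408890152056419}
```

View pics/top0.png

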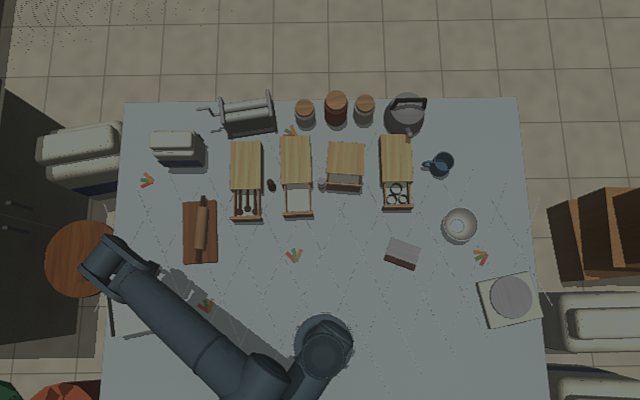

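View pics/side0.png

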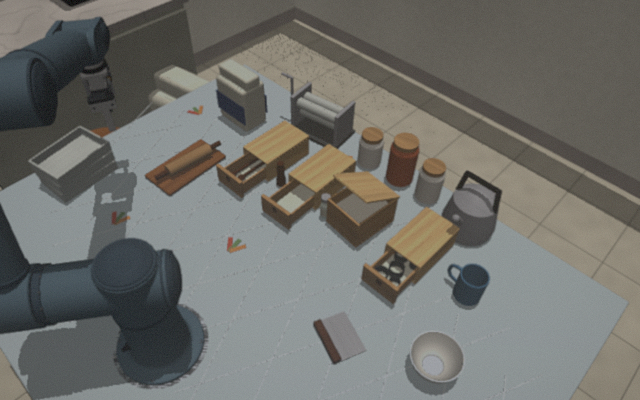

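The top view shows, from left to right, the spoon drawer (front near px 246,217), the empty drawer (297,213), the bin with its raised lid (346,160) and the cutter drawer (397,207). The pepper mill is at (271,185), the jar at (325,185) and the scraper at (402,252).

```bash
python3 - <<'E'
from h import *
z=np.load("top0.npz"); w=z["w"]; zs=np.load("side0.npz")["w"]
for nm,(u0,u1,v0,v1) in dict(spoon=(226,268,135,225),empty=(277,318,130,222),bin=(318,370,132,196),cutter=(376,418,128,215)).items():
    q=w[v0:v1,u0:u1].reshape(-1,3)
    if nm!="bin":
        c=q[(q[:,2]>.074)&(q[:,2]<.09)]
        ct=c[c[:,0]>np.median(c[:,0])-.1]
        r=cv2.minAreaRect(q[(q[:,2]>.06)&(q[:,2]<.1)][:,:2].astype(np.float32)*1000)
        print(nm,"whole",r,"n",len(c))
        print(" corners",np.round(cv2.boxPoints(r)).tolist())
    for x in np.arange(.45,.95,.02):
        s=q[abs(q[:,0]-x)<.01]
        if len(s)>0:
            t=s[s[:,2]>.055]
            if len(t)>3: print("  x%.2f zmed %.3f y %.3f..%.3f n%d"%(x,np.median(t[:,2]),t[:,1].min(),t[:,1].max(),len(t)))
# lid plane
for nm,W,(u0,u1,v0,v1) in(("top",w,(328,365,143,173)),):
    q=W[v0:v1,u0:u1].reshape(-1,3); q=q[q[:,2]>.09]
    A=np.c_[q[:,:2],np.ones(len(q))]; c=np.linalg.lstsq(A,q[:,2],rcond=None)[0]
    for _ in range(3):
        e=abs(A@c-q[:,2]); g=e<.008; c=np.linalg.lstsq(A[g],q[g,2],rcond=None)[0]
    print(nm,"lid",c,"ang",np.arctan(np.hypot(c[0],c[1])),"yaw",np.arctan2(-c[1],-c[0]),g.sum(),q[g].min(0),q[g].max(0))
    print(np.round(cv2.boxPoints(cv2.minAreaRect(q[g][:,:2].astype(np.float32))),3).tolist())
for nm,(u0,u1,v0,v1) in dict(jar=(317,327,176,194),mill=(264,278,176,194),scraper=(380,425,235,272),).items():
    q=w[v0:v1,u0:u1].reshape(-1,3); 
    q=q[(q[:,2]>(.01 if nm=="scraper" else .06))]; print(nm,q.min(0),q.max(0),np.median(q,0))
E
python3 - <<'E'
import cv2
a=cv2.imread("pics/top0.png")[120:235,220:430]
cv2.imwrite("pics/c0.png",cv2.resize(a,None,fx=3.8,fy=3.8,interpolation=cv2.INTER_CUBIC))
E
```

```text
spoon whole ((604.5520629882812, 268.0523376464844), (302.9410095214844, 143.98785400390625), 0.6591047048568726) n 1410
 corners [[452.0, 338.0], [454.0, 194.0], [757.0, 198.0], [755.0, 342.0]]
  x0.45 zmed 0.074 y 0.224..0.334 n74
  x0.47 zmed 0.073 y 0.223..0.335 n49
  x0.49 zmed 0.058 y 0.232..0.326 n5
  x0.51 zmed 0.058 y 0.233..0.326 n9
  x0.53 zmed 0.057 y 0.233..0.327 n7
  x0.55 zmed 0.058 y 0.233..0.328 n10
  x0.57 zmed 0.080 y 0.224..0.340 n124
  x0.59 zmed 0.080 y 0.196..0.335 n166
  x0.61 zmed 0.079 y 0.224..0.336 n166
  x0.63 zmed 0.080 y 0.224..0.338 n158
  x0.65 zmed 0.080 y 0.225..0.337 n153
  x0.67 zmed 0.079 y 0.226..0.339 n154
  x0.69 zmed 0.079 y 0.226..0.339 n161
  x0.71 zmed 0.080 y 0.225..0.339 n159
  x0.73 zmed 0.080 y 0.226..0.340 n150
  x0.75 zmed 0.080 y 0.226..0.341 n114
empty whole ((621.5780029296875, 80.72114562988281), (307.92840576171875, 136.90164184570312), 2.9360315799713135) n 1422
 corners [[464.0, 141.0], [471.0, 4.0], [779.0, 20.0], [772.0, 157.0]]
  x0.47 zmed 0.074 y 0.031..0.142 n122
  x0.49 zmed 0.065 y 0.031..0.132 n6
  x0.51 zmed 0.057 y 
[... 1733 characters left out ...]
7
top lid [-0.55020441  0.04850524  0.51690091] ang 0.5046367130394186 yaw -0.08793125970029098 1071 [ 0.59401639 -0.16278111  0.10548282] [ 0.72936659 -0.02938125  0.1896014 ]
[[0.5929999947547913, -0.1599999964237213], [0.7289999723434448, -0.16300000250339508], [0.7310000061988831, -0.03200000151991844], [0.5950000286102295, -0.028999999165534973]]
jar [ 0.57661985 -0.02285316  0.06323616] [0.60546503 0.01099166 0.10625287] [ 0.58957884 -0.00415374  0.08551271]
mill [0.57680116 0.17647552 0.06322099] [0.59986703 0.20311704 0.10079998] [0.58803609 0.18707919 0.09004559]
scraper [ 0.26480002 -0.37249137  0.01000247] [ 0.39005062 -0.23430509  0.03385515] [ 0.29912385 -0.29354112  0.01688341]
```

View pics/c0.png

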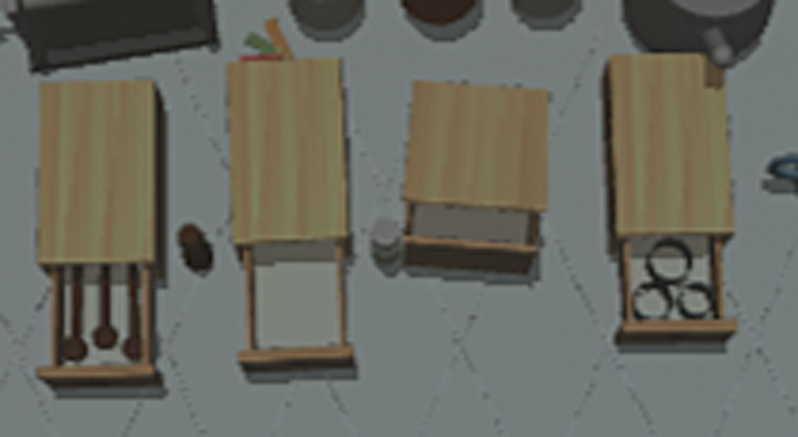

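The crop confirms it: spoons on the left, then the empty drawer, the bin, and the cutters on the right. I'll start moving by squaring the tool to world axes with the fingers closed, then heading for the front of the spoon drawer.

Request:
send_rows:
  series:
    - [1,0,0,0,0,0,-0.146]
    - [1,0,0,0,0,0,-0.146]
    - [1,0,0,0,0,0,-0.146]
    - [1,-20,-45,0,0,0,0]
    - [1,-20,-45,0,0,0,0]

```text
t: 0.6
tool_pos: [0.3162, 0.4972, 0.1787]
ee_rot: [-0.0, -0.0, 1.0, -0.001]
ft_force: [0.7, -0.0, 0.5]
gripper_width: 0.0571
grip_force: 0.0
```

Request:
send_rows:
  series:
    - [1,-20,-45,0,0,0,0]
    - [1,-20,-45,0,0,0,0]
    - [1,-20,-45,0,0,0,0]
    - [1,-10,-45,0,0,0,0]
    - [1,0,-30,0,0,0,0]

```text
t: 1.1
tool_pos: [0.3867, 0.2854, 0.1792]
ee_rot: [-0.0, 0.002, 1.0, -0.0]
ft_force: [0.2, 0.1, -0.4]
gripper_width: 0.0172
grip_force: 0.0
```

```bash
cat >> h.py <<'E'
from scipy.spatial.transform import Rotation as R
def st():
    s=robot.state(); q=s["ee_rot"]; M=R.from_quat([q[1],q[2],q[3],q[0]]).as_matrix()
    print("t",s["t"],"pos",np.round(s["tool_pos"],4),"F",np.round(s["ft_force"],1),"x",M[:,0].round(3),"z",M[:,2].round(3),"w",round(s["gripper_width"],4),"q",s["joints"].round(2))
E
python3 - <<'E'
from h import *
st()
w=np.load("top0.npz")["w"]
for nm,(u0,u1,v0,v1) in dict(spoon=(226,268,180,225),empty=(277,318,180,222),cutter=(376,418,180,215)).items():
    q=w[v0:v1,u0:u1].reshape(-1,3); q=q[(q[:,2]>.069)&(q[:,2]<.077)&(q[:,0]<.515)]
    q=q[q[:,0]<np.median(q[:,0])+.012]
    r=cv2.minAreaRect(q[:,:2].astype(np.float32)); print(nm,len(q),np.round(r[0],4),np.round(r[1],4),r[2],np.round(np.percentile(q[:,0],[1,50,99]),4), "yfit",np.polyfit(q[:,1],q[:,0],1))
for nm,(u0,u1,v0,v1) in dict(spoon=(226,262,135,195),empty=(279,318,130,195),cutter=(376,418,128,195)).items():
    q=w[v0:v1,u0:u1].reshape(-1,3); q=q[(q[:,2]>.077)&(q[:,2]<.085)&(abs(q[:,0]-.68)<.12)]
    print(nm,np.round(np.percentile(q[:,0],[.5,2,98,99.5]),4),np.round(np.percentile(q[:,1],[1,99]),4))
    xs=np.arange(.6,.75,.01); a=[np.mean([q[abs(q[:,0]-x)<.008][:,1].min(),q[abs(q[:,0]-x)<.008][:,1].max()]) for x in xs]; print("  axis yaw",np.polyfit(xs-.66,a,1))
E
```

```text
t 1.1 pos [0.3867 0.2854 0.1792] F [ 0.2  0.1 -0.4] x [-1.     0.004  0.   ] z [-0.    -0.001 -1.   ] w 0.0172 q [ 0.4  -0.16  1.98 -0.    1.33 -1.17]
spoon 55 [0.4597 0.2783] [0.0132 0.1107] 1.1991442441940308 [0.4528 0.4596 0.4662] yfit [-0.0247028   0.46589132]
empty 70 [0.4739 0.0859] [0.0125 0.1104] 2.360100030899048 [0.4662 0.4727 0.4798] yfit [-0.04283252  0.47733189]
cutter 65 [ 0.4956 -0.2876] [0.1118 0.0119] 89.57777404785156 [0.4897 0.4967 0.5019] yfit [-0.00095736  0.49574016]
spoon [0.5666 0.5707 0.7495 0.7522] [0.2267 0.3387]
  axis yaw [0.0296354  0.28181039]
empty [0.5849 0.5884 0.7694 0.772 ] [0.0365 0.1499]
  axis yaw [0.03903037 0.09286725]
cutter [0.5863 0.59   0.7714 0.7952] [-0.3438 -0.2307]
  axis yaw [ 0.00580221 -0.28700525]
```

Request:
send_rows:
  series:
    - [1,-5,-3,30,0,0,0]
    - [1,-5,-3,40,0,0,0]
    - [1,-5,0,35,0,0,0]
    - [1,-5,0,18,0,0,0]
    - [1,-5,0,6,0,0,0]

```text
t: 1.6
tool_pos: [0.4093, 0.281, 0.0478]
ee_rot: [-0.002, 0.001, 1.0, -0.001]
ft_force: [-0.8, 0.4, 0.8]
gripper_width: 0.0003
grip_force: 0.0
```

Request:
send_rows:
  series:
    - [1,-6,0,0,0,0,0]
    - [1,-6,0,0,0,0,0]
    - [1,-5,0,0,0,0,0]
    - [1,-5,0,0,0,0,0]
    - [1,-5,0,0,0,0,0]

```text
t: 2.1
tool_pos: [0.4391, 0.2821, 0.0513]
ee_rot: [0.001, 0.001, 1.0, 0.0]
ft_force: [-0.8, -0.3, 0.2]
gripper_width: 0.0003
grip_force: 0.0
```

Request:
send_rows:
  series:
    - [1,-5,0,0,0,0,0]
    - [1,-5,0,0,0,0,0]
    - [1,-5,0,0,0,0,0]
    - [1,-5,0,0,0,0,0]
    - [1,-5,0,0,0,0,0]

```text
t: 2.6
tool_pos: [0.4636, 0.2818, 0.0505]
ee_rot: [-0.0, 0.001, 1.0, -0.0]
ft_force: [0.4, -0.4, -0.8]
gripper_width: 0.0003
grip_force: 0.0
```

Run:
```python
from h import *
p,w=cloud("side"); st()
cv2.imwrite("pics/s1.png",cv2.resize(p[110:230,190:390,::-1],None,fx=4,fy=4,interpolation=cv2.INTER_CUBIC))
```

```text
t 2.65 pos [0.4644 0.2818 0.0507] F [-0.2 -0.1 -0.2] x [-1.     0.002 -0.001] z [ 0.001  0.    -1.   ] w 0.0002 q [ 0.34  0.15  1.92 -0.    1.07 -1.23]
```

View pics/s1.png

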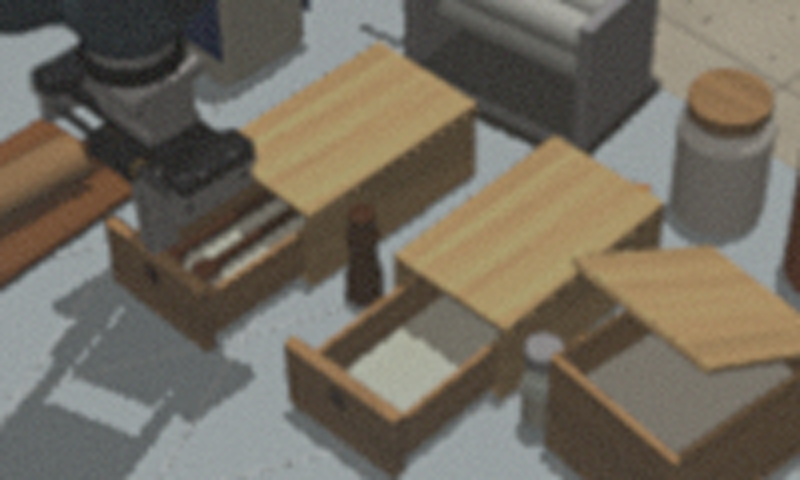

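The side crop shows the spoon drawer's front panel and its dark mark at crop px (150,270), both fully visible. The fingers seem to stand behind the panel, so I'll check that with depth before moving on.

Run:
```python
from h import *
p,w=cloud("side"); st()
q=w[110:230,190:280].reshape(-1,3)
for y in np.arange(.21,.36,.01):
    s=q[abs(q[:,1]-y)<.005]; f=s[(s[:,2]>.02)&(s[:,2]<.068)&(s[:,0]<.56)]; t=s[(s[:,2]>.068)&(s[:,2]<.077)&(s[:,0]<.5)]; g=s[(s[:,2]>.085)&(s[:,2]<.13)]
    r=lambda a:np.round(np.percentile(a[:,0],[2,50,98]),3) if len(a)>2 else None
    print("%.2f"%y,"front",r(f),"top",r(t),"hi",r(g))
p,w=cloud("top"); q=w[120:230,220:275].reshape(-1,3)
t=q[(q[:,2]>.068)&(q[:,2]<.077)&(q[:,0]<.5)]; print("top",len(t),t[:,0].min() if len(t) else 0, np.round(np.percentile(t[:,0],[5,50,95]),3) if len(t) else 0)
cv2.imwrite("pics/t1.png",cv2.resize(p[110:240,190:340,::-1],None,fx=4,fy=4,interpolation=cv2.INTER_CUBIC))
```

```text
t 2.7 pos [0.4639 0.2818 0.0506] F [-0.3 -0.2 -0.5] x [-1.     0.002 -0.   ] z [ 0.  0. -1.] w 0.0004 q [ 0.34  0.15  1.92 -0.    1.07 -1.23]
0.21 front None top None hi None
0.22 front [0.451 0.457 0.463] top [0.456 0.458 0.463] hi None
0.23 front [0.451 0.501 0.559] top [0.452 0.457 0.463] hi None
0.24 front [0.45  0.499 0.555] top [0.451 0.456 0.462] hi None
0.25 front [0.45  0.453 0.455] top [0.451 0.457 0.46 ] hi None
0.26 front [0.45  0.452 0.498] top [0.452 0.455 0.463] hi [0.464 0.594 0.604]
0.27 front [0.45  0.454 0.551] top [0.451 0.455 0.461] hi [0.453 0.46  0.474]
0.28 front [0.45  0.508 0.559] top [0.451 0.454 0.464] hi [0.452 0.455 0.582]
0.29 front [0.45  0.453 0.535] top [0.451 0.453 0.458] hi [0.453 0.456 0.459]
0.30 front [0.449 0.452 0.556] top [0.45  0.455 0.459] hi None
0.31 front [0.449 0.513 0.557] top [0.451 0.454 0.464] hi None
0.32 front [0.451 0.512 0.558] top [0.449 0.454 0.462] hi None
0.33 front [0.449 0.452 0.556] top [0.451 0.456 0.461] hi None
0.34 front [0.451 0.453 0.453] top None hi None
0.35 front None top None hi None
top 0 0 0
```

View pics/t1.png

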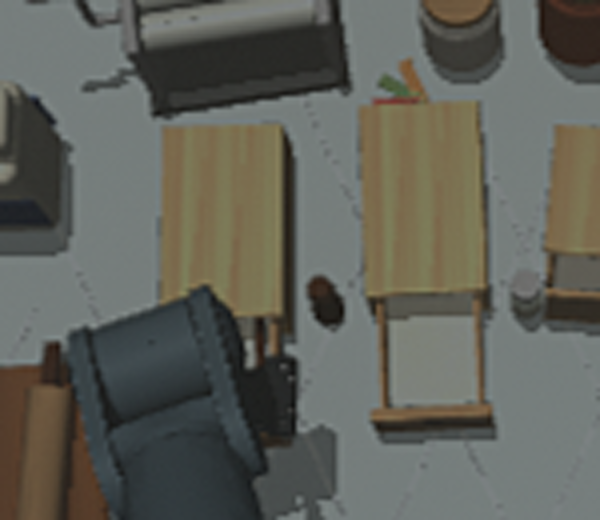

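Run:
```python
from h import *
p,w=cloud("side")
q=w[90:230,190:290].reshape(-1,3); c=p[90:230,190:290].reshape(-1,3).astype(int)
m=(q[:,0]>.435)&(q[:,0]<.49)&(q[:,1]>.24)&(q[:,1]<.33)
q,c=q[m],c[m]; grey=(c.max(1)-c.min(1))<18
for z in np.arange(.03,.2,.008):
    s=q[grey&(abs(q[:,2]-z)<.004)]
    if len(s)>2: print("%.3f n%d"%(z,len(s)),np.round(s.min(0),3),np.round(s.max(0),3))
```

```text
0.046 n3 [0.451 0.28  0.043] [0.452 0.285 0.048]
0.054 n6 [0.45  0.271 0.05 ] [0.452 0.288 0.058]
0.062 n7 [0.449 0.271 0.058] [0.453 0.327 0.064]
0.078 n3 [0.455 0.278 0.077] [0.455 0.287 0.079]
0.086 n14 [0.452 0.267 0.084] [0.472 0.29  0.09 ]
0.094 n18 [0.452 0.264 0.091] [0.471 0.288 0.097]
0.102 n21 [0.451 0.264 0.098] [0.469 0.294 0.106]
0.110 n17 [0.453 0.267 0.106] [0.471 0.292 0.113]
0.118 n18 [0.453 0.265 0.115] [0.467 0.292 0.121]
0.126 n17 [0.452 0.266 0.123] [0.469 0.292 0.13 ]
0.134 n17 [0.452 0.265 0.131] [0.465 0.288 0.138]
0.142 n13 [0.452 0.263 0.139] [0.461 0.29  0.146]
0.150 n6 [0.451 0.268 0.146] [0.458 0.281 0.151]
0.182 n6 [0.436 0.248 0.178] [0.456 0.324 0.184]
0.190 n31 [0.435 0.241 0.186] [0.45  0.328 0.194]
0.198 n38 [0.435 0.253 0.194] [0.446 0.302 0.2  ]
```

The depth shows the fingertips really at z ≈ 0.08, above the panel, with the gripper body at ≈ 0.18. The reported z is therefore about 40 mm too low here, while x and y agree. I'll compare with the start image to see whether the offset is constant, and back off in the meantime.

Request:
send_rows:
  series:
    - [1,10,0,0,0,0,0]
    - [1,15,0,0,0,0,0]
    - [1,15,0,0,0,0,0]
    - [1,10,0,0,0,0,0]
    - [1,0,0,0,0,0,0]

```text
t: 3.3
tool_pos: [0.4115, 0.2819, 0.0503]
ee_rot: [-0.0, 0.0, 1.0, -0.0]
ft_force: [0.6, -0.1, -0.3]
gripper_width: 0.0006
grip_force: 0.0
```

```bash
cat >> h.py <<'E'
def tip(w,tp):
    q=w.reshape(-1,3); q=q[(abs(q[:,0]-tp[0])<.035)&(abs(q[:,1]-tp[1])<.08)&(q[:,2]>.02)]
    for z in np.arange(.02,.32,.01):
        s=q[abs(q[:,2]-z)<.005]
        if len(s)>2: print("  %.3f n%d"%(z,len(s)),np.round(s.min(0),3),np.round(s.max(0),3))
E
python3 - <<'E'
from h import *
print("start .276 .588 .179"); tip(np.load("side0.npz")["w"],[.2764,.5877])
p,w=cloud("side"); st(); tip(w,robot.state()["tool_pos"])
E
```

```text
start .276 .588 .179
  0.020 n6 [0.244 0.614 0.02 ] [0.256 0.622 0.024]
  0.030 n14 [0.242 0.611 0.025] [0.262 0.629 0.035]
  0.040 n14 [0.244 0.617 0.035] [0.257 0.626 0.044]
  0.050 n16 [0.244 0.616 0.046] [0.261 0.626 0.055]
  0.060 n15 [0.242 0.619 0.057] [0.26  0.627 0.064]
  0.070 n16 [0.243 0.621 0.066] [0.26  0.634 0.074]
  0.080 n20 [0.242 0.621 0.076] [0.262 0.666 0.085]
  0.090 n26 [0.241 0.622 0.086] [0.262 0.667 0.095]
  0.100 n28 [0.243 0.624 0.096] [0.262 0.666 0.105]
  0.110 n24 [0.244 0.626 0.105] [0.261 0.668 0.111]
  0.210 n18 [0.243 0.528 0.206] [0.305 0.628 0.215]
  0.220 n21 [0.243 0.524 0.216] [0.261 0.537 0.225]
  0.230 n17 [0.242 0.527 0.226] [0.263 0.538 0.234]
  0.240 n25 [0.242 0.525 0.236] [0.261 0.538 0.244]
  0.250 n19 [0.243 0.523 0.246] [0.263 0.538 0.255]
  0.260 n25 [0.242 0.524 0.255] [0.263 0.538 0.264]
  0.270 n24 [0.242 0.526 0.265] [0.26  0.538 0.275]
  0.280 n20 [0.245 0.527 0.275] [0.262 0.54  0.284]
  0.290 n7 [0.241 0.526 0.285] [0.257 0.537 0.288]
  0.300 n7 [0.242 0.508 0.303] [0.264 0.516 0.305]
  0.310 n24 [0.242 0.508 0.305] [0.283 0.6
[... 649 characters left out ...]
 [0.444 0.358 0.185]
  0.190 n108 [0.378 0.202 0.185] [0.419 0.358 0.195]
  0.200 n60 [0.378 0.255 0.195] [0.394 0.353 0.204]
  0.210 n150 [0.378 0.202 0.205] [0.445 0.36  0.215]
  0.220 n253 [0.378 0.202 0.215] [0.442 0.362 0.225]
  0.230 n72 [0.386 0.236 0.225] [0.43  0.295 0.235]
  0.240 n43 [0.387 0.238 0.235] [0.431 0.272 0.245]
  0.250 n43 [0.391 0.237 0.245] [0.445 0.245 0.255]
  0.260 n109 [0.378 0.238 0.255] [0.444 0.291 0.265]
  0.270 n125 [0.378 0.235 0.265] [0.446 0.306 0.275]
  0.280 n55 [0.378 0.245 0.275] [0.437 0.294 0.285]
  0.290 n45 [0.378 0.243 0.285] [0.431 0.269 0.295]
  0.300 n51 [0.378 0.242 0.295] [0.424 0.276 0.305]
  0.310 n6 [0.388 0.245 0.305] [0.405 0.252 0.308]
```

The offset is a constant +40 mm or so: tips were at 0.206 at the start against 0.168 by the state, and are at 0.079 now. I'll lower 40 mm by the camera and then push.

Request:
send_rows:
  series:
    - [1,0,0,15,0,0,0]
    - [1,0,0,15,0,0,0]
    - [1,0,0,7,0,0,0]
    - [1,0,0,3,0,0,0]
    - [1,0,0,0,0,0,0]

```text
t: 3.85
tool_pos: [0.4134, 0.2819, 0.0105]
ee_rot: [-0.0, 0.001, 1.0, -0.0]
ft_force: [0.3, -0.3, 0.4]
gripper_width: 0.0004
grip_force: 0.0
```

Request:
send_rows:
  series:
    - [1,-6,0,0,0,0,0]
    - [1,-6,0,0,0,0,0]
    - [1,-6,0,0,0,0,0]
    - [1,-6,0,0,0,0,0]
    - [1,-5,0,0,0,0,0]

```text
t: 4.35
tool_pos: [0.4429, 0.2819, 0.0107]
ee_rot: [0.0, 0.001, 1.0, 0.0]
ft_force: [-5.5, 1.7, 2.5]
gripper_width: 0.0004
grip_force: 2.4
```

Request:
send_rows:
  series:
    - [1,-4,0,0,0,0,0]
    - [1,-4,0,0,0,0,0]
    - [1,-5,0,0,0,0,0]
    - [1,-6,0,0,0,0,0]
    - [1,-6,0,0,0,0,0]

```text
t: 4.85
tool_pos: [0.4674, 0.2819, 0.0104]
ee_rot: [-0.0, 0.001, 1.0, 0.0]
ft_force: [-0.9, 1.9, 0.1]
gripper_width: 0.0006
grip_force: 0.9
```

```bash
cat >> h.py <<'E'
def front(w,y0,x1=.6):
    q=w.reshape(-1,3); q=q[(abs(q[:,1]-y0)<.056)&(abs(abs(q[:,1]-y0)-.035)<.018)&(q[:,0]>.42)&(q[:,0]<x1)&(q[:,2]>.02)&(q[:,2]<.066)]
    print("face x",np.round(np.percentile(q[:,0],[2,10,25,50]),4),len(q))
E
python3 - <<'E'
from h import *
p,w=cloud("side"); st(); tp=robot.state()["tool_pos"]; front(w,.28); tip(w,tp)
E
```

```text
t 4.9 pos [0.4686 0.2818 0.0107] F [-0.9 -0.1 -0.5] x [-1.     0.002 -0.001] z [ 0.001  0.    -1.   ] w 0.0005 q [ 0.33  0.23  1.92 -0.    0.99 -1.23]
face x [0.4745 0.4764 0.4782 0.515 ] 281
  0.020 n18 [0.474 0.225 0.021] [0.502 0.332 0.025]
  0.030 n39 [0.461 0.221 0.025] [0.503 0.333 0.035]
  0.040 n48 [0.456 0.223 0.035] [0.502 0.336 0.045]
  0.050 n57 [0.455 0.223 0.045] [0.503 0.335 0.055]
  0.060 n54 [0.455 0.22  0.056] [0.498 0.334 0.065]
  0.070 n50 [0.455 0.221 0.066] [0.489 0.292 0.075]
  0.080 n37 [0.454 0.222 0.075] [0.486 0.293 0.085]
  0.090 n21 [0.455 0.265 0.085] [0.472 0.293 0.095]
  0.100 n13 [0.456 0.266 0.096] [0.468 0.287 0.103]
  0.110 n8 [0.456 0.266 0.106] [0.46  0.283 0.112]
  0.130 n12 [0.436 0.203 0.13 ] [0.475 0.354 0.135]
  0.140 n48 [0.434 0.202 0.135] [0.495 0.36  0.145]
  0.150 n104 [0.434 0.202 0.145] [0.475 0.355 0.155]
  0.160 n60 [0.434 0.203 0.155] [0.462 0.362 0.165]
  0.170 n121 [0.434 0.203 0.166] [0.501 0.36  0.175]
  0.180 n264 [0.434 0.202 0.175] [0.5   0.362 0.185]
  0.190 n58 [0.44  0.236 0.185] [0.487 0.296 0.195]
  0.200 n38 [0.441 0.238 0.195] [0.486 0.29  0.205]
  0.210 n43 [0.434 0.237 0.205] [0.5   0.295 0.215]
  0.220 n93 [0.434 0.237 0.215] [0.502 0.278 0.225]
  0.230 n118 [0.434 0.238 0.225] [0.499 0.306 0.235]
  0.240 n57 [0.434 0.241 0.235] [0.485 0.292 0.245]
  0.250 n40 [0.434 0.244 0.245] [0.481 0.298 0.255]
  0.260 n52 [0.434 0.243 0.255] [0.475 0.294 0.265]
  0.270 n22 [0.435 0.233 0.266] [0.494 0.27  0.274]
  0.280 n16 [0.465 0.221 0.276] [0.502 0.232 0.285]
  0.290 n19 [0.45  0.215 0.286] [0.491 0.222 0.295]
  0.300 n41 [0.435 0.21  0.295] [0.499 0.224 0.305]
  0.310 n50 [0.435 0.21  0.305] [0.503 0.226 0.315]
```

Contact and pushing confirmed. About 78 mm remain.

Request:
send_rows:
  series:
    - [1,-6,0,0,0,0,0]
    - [1,-7,0,0,0,0,0]
    - [1,-7,0,0,0,0,0]
    - [1,-7,0,0,0,0,0]
    - [1,-7,0,0,0,0,0]

```text
t: 5.4
tool_pos: [0.5017, 0.2817, 0.0104]
ee_rot: [-0.0, 0.001, 1.0, 0.0]
ft_force: [-2.5, 1.9, 0.5]
gripper_width: 0.0004
grip_force: 1.0
```

Request:
send_rows:
  series:
    - [1,-6,0,0,0,0,0]
    - [1,-6,0,0,0,0,0]
    - [1,-5,0,0,0,0,0]
    - [1,-4,0,0,0,0,0]
    - [1,-3,0,0,0,0,0]

```text
t: 5.9
tool_pos: [0.5256, 0.2817, 0.0106]
ee_rot: [0.0, 0.001, 1.0, -0.0]
ft_force: [-1.5, 1.8, -0.0]
gripper_width: 0.0005
grip_force: 0.8
```

Request:
send_rows:
  series:
    - [1,-2,0,0,0,0,0]
    - [1,-2,0,0,0,0,0]
    - [1,-2,0,0,0,0,0]
    - [1,-2,0,0,0,0,0]
    - [1,-2,0,0,0,0,0]

```text
t: 6.4
tool_pos: [0.5353, 0.2817, 0.0106]
ee_rot: [0.0, 0.001, 1.0, 0.0]
ft_force: [-1.6, 1.6, -0.0]
gripper_width: 0.0004
grip_force: 0.8
```

Request:
send_rows:
  series:
    - [1,-2,0,0,0,0,0]
    - [1,-2,0,0,0,0,0]
    - [1,-2,0,0,0,0,0]
    - [1,-1.5,0,0,0,0,0]
    - [1,-1.5,0,0,0,0,0]

```text
t: 6.9
tool_pos: [0.5431, 0.2816, 0.0106]
ee_rot: [-0.002, 0.001, 1.0, -0.0]
ft_force: [-9.9, 0.5, 6.7]
gripper_width: 0.0006
grip_force: 4.8
```

Request:
send_rows:
  series:
    - [1,-1,0,0,0,0,0]
    - [1,-0.5,0,0,0,0,0]
    - [1,0,0,0,0,0,0]
    - [1,0,0,0,0,0,0]
    - [1,0,0,0,0,0,0]

```text
t: 7.4
tool_pos: [0.543, 0.2816, 0.0106]
ee_rot: [-0.003, 0.001, 1.0, -0.001]
ft_force: [-11.2, -0.4, 9.1]
gripper_width: 0.0005
grip_force: 5.8
```

Run:
```python
from h import *
p,w=cloud("side"); st(); front(w,.281,.6)
```

```text
t 7.45 pos [0.5429 0.2816 0.0106] F [-11.5  -0.8   9.2] x [-1.     0.001  0.006] z [-0.006 -0.001 -1.   ] w 0.0009 q [ 0.29  0.36  1.75  0.    1.04 -1.28]
face x [0.5488 0.5504 0.5513 0.5528] 120
```

The spoon drawer is against its stop (a steady 11 N, face at x ≈ 0.551). I'll back off, lift, and go over the lid.

Request:
send_rows:
  series:
    - [1,8,0,0,0,0,0]
    - [1,25,0,0,0,0,0]
    - [1,15,0,-20,0,0,0]
    - [1,0,0,-45,0,0,0]
    - [1,0,0,-45,0,0,0]

```text
t: 7.95
tool_pos: [0.4968, 0.2812, 0.1211]
ee_rot: [-0.0, 0.001, 1.0, -0.001]
ft_force: [1.6, 0.6, -0.1]
gripper_width: 0.0007
grip_force: 0.0
```

Request:
send_rows:
  series:
    - [1,0,-20,-45,0,0,0]
    - [1,0,-45,-30,0,0,0]
    - [1,0,-45,0,0,0,0]
    - [1,0,-45,0,0,0,0]
    - [1,0,-45,0,0,0,0]

```text
t: 8.45
tool_pos: [0.4977, 0.0831, 0.194]
ee_rot: [0.001, 0.001, 1.0, -0.001]
ft_force: [1.1, -0.8, -0.5]
gripper_width: 0.0006
grip_force: 0.0
```

Request:
send_rows:
  series:
    - [1,-15,-45,0,0,0,0]
    - [1,-20,-45,0,0,0,0]
    - [1,-25,-40,0,0,0,0]
    - [1,-25,-25,0,0,0,0]
    - [1,-20,-9,0,0,0,0]

```text
t: 8.95
tool_pos: [0.6033, -0.0826, 0.1934]
ee_rot: [0.001, 0.003, 1.0, -0.001]
ft_force: [-0.1, 1.2, 0.9]
gripper_width: 0.0005
grip_force: 0.0
```

```bash
cat >> h.py <<'E'
def lid(w):
    q=w.reshape(-1,3); q=q[(q[:,0]>.56)&(q[:,0]<.76)&(abs(q[:,1]+.095)<.075)&(q[:,2]>.09)&(q[:,2]<.2)]
    e=np.abs(q[:,1]+.09)>.022; q=q[e]
    A=np.c_[q[:,:2]-[.735,-.098],np.ones(len(q))]; g=np.ones(len(q),bool)
    for k in range(8):
        c=np.linalg.lstsq(A[g],q[g,2],rcond=None)[0]; g=abs(A@c-q[:,2])<max(.004,.03-.005*k)
    print("lid ang %.3f"%np.arctan(np.hypot(*c[:2])),"c",c.round(3),g.sum(),"min",q[g].min(0).round(3),"max",q[g].max(0).round(3))
E
python3 - <<'E'
from h import *
p,w=cloud("side"); st(); lid(w); tp=robot.state()["tool_pos"]; tip(w,tp)
print("spoon"); front(w,.281,.6)
E
```

```text
t 9.0 pos [ 0.6052 -0.0829  0.1934] F [-2.5 -1.2  0.1] x [-1.     0.005 -0.003] z [ 0.003 -0.002 -1.   ] w 0.0007 q [-0.32  0.14  1.65 -0.    1.35 -1.89]
lid ang 0.499 c [-0.542  0.052  0.106] 697 min [ 0.582 -0.166  0.105] max [ 0.738 -0.022  0.188]
  0.020 n39 [ 0.57  -0.155  0.02 ] [ 0.64  -0.005  0.025]
  0.030 n75 [ 0.57  -0.156  0.025] [ 0.639 -0.005  0.035]
  0.040 n81 [ 0.57  -0.157  0.035] [ 0.64  -0.004  0.045]
  0.050 n81 [ 0.57  -0.157  0.045] [ 0.638 -0.004  0.055]
  0.060 n403 [ 0.57  -0.156  0.055] [ 0.64  -0.003  0.065]
  0.070 n130 [ 0.57  -0.156  0.065] [ 0.64  -0.003  0.075]
  0.080 n112 [ 0.57  -0.156  0.075] [ 0.64  -0.004  0.085]
  0.090 n115 [ 0.57  -0.157  0.085] [ 0.64  -0.004  0.095]
  0.100 n168 [ 0.57  -0.156  0.095] [ 0.64  -0.021  0.105]
  0.110 n4 [ 0.572 -0.152  0.105] [ 0.636 -0.031  0.106]
  0.150 n5 [ 0.631 -0.158  0.149] [ 0.64  -0.155  0.155]
  0.160 n105 [ 0.609 -0.159  0.155] [ 0.64  -0.023  0.165]
  0.170 n141 [ 0.589 -0.155  0.165] [ 0.634 -0.025  0.175]
  0.180 n229 [ 0.581 -0.156  0.175] [ 0.613 -0.02   0.185]
  0.190 n33 [ 0.583 -0.141  0.185] [ 0.6   -0.025  0.189]
  0.220 n7 [ 0.592 -0.086  0.219] [ 0.596 -0.076  0.225]
  0.230 n26 [ 0.591 -0.099  0.225] [ 0.612 -0.075  0.235]
  0.240 n33 [ 0.591 -0.098  0.235] [ 0.613 -0.074  0.245]
  0.250 n32 [ 0.591 -0.098  0.245] [ 0.61  -0.075  0.255]
  0.260 n32 [ 0.59  -0.098  0.255] [ 0.613 -0.07   0.265]
  0.270 n36 [ 0.591 -0.099  0.266] [ 0.613 -0.071  0.275]
  0.280 n35 [ 0.59  -0.098  0.275] [ 0.614 -0.075  0.285]
  0.290 n27 [ 0.591 -0.099  0.285] [ 0.609 -0.074  0.293]
  0.300 n11 [ 0.591 -0.099  0.296] [ 0.602 -0.093  0.304]
  0.310 n6 [ 0.572 -0.163  0.311] [ 0.609 -0.105  0.314]
spoon
face x [0.5491 0.5502 0.5515 0.5527] 152
```

Tips are centred on the lid's edge at z ≈ 0.22, and the lid is about 40 mm below. Lowering slowly; shut should come after about 112 mm.

Request:
send_rows:
  series:
    - [1,0,0,8,0,0,0]
    - [1,0,0,8,0,0,0]
    - [1,0,0,7,0,0,0]
    - [1,0,0,5,0,0,0]
    - [1,0,0,4,0,0,0]

```text
t: 9.5
tool_pos: [0.6015, -0.0784, 0.1606]
ee_rot: [-0.0, 0.001, 1.0, 0.0]
ft_force: [0.8, 0.4, -0.1]
gripper_width: 0.0006
grip_force: 0.0
```

Request:
send_rows:
  series:
    - [1,0,0,4,0,0,0]
    - [1,0,0,4,0,0,0]
    - [1,0,0,4,0,0,0]
    - [1,0,0,5,0,0,0]
    - [1,0,0,5,0,0,0]

```text
t: 10.0
tool_pos: [0.6021, -0.0791, 0.139]
ee_rot: [0.0, 0.001, 1.0, -0.0]
ft_force: [-0.5, -0.1, 1.6]
gripper_width: 0.0005
grip_force: 0.6
```

Request:
send_rows:
  series:
    - [1,0,0,5,0,0,0]
    - [1,0,0,5,0,0,0]
    - [1,0,0,5,0,0,0]
    - [1,0,0,5,0,0,0]
    - [1,0,0,5,0,0,0]

```text
t: 10.5
tool_pos: [0.6019, -0.079, 0.1138]
ee_rot: [-0.0, 0.001, 1.0, 0.0]
ft_force: [-0.4, 1.5, 1.8]
gripper_width: 0.0005
grip_force: 0.7
```

Run:
```python
from h import *
p,w=cloud("side"); st(); lid(w)
```

```text
t 10.55 pos [ 0.6015 -0.0789  0.1128] F [ 0.3 -1.5  0.9] x [-1.     0.002  0.001] z [-0.001  0.    -1.   ] w 0.0008 q [-0.32  0.21  1.72 -0.    1.21 -1.89]
lid ang 0.221 c [-0.224  0.017  0.107] 835 min [ 0.564 -0.166  0.106] max [ 0.727 -0.02   0.148]
```

Request:
send_rows:
  series:
    - [1,0,0,4,0,0,0]
    - [1,0,0,4,0,0,0]
    - [1,0,0,4,0,0,0]
    - [1,0,0,4,0,0,0]
    - [1,0,0,3,0,0,0]

```text
t: 11.05
tool_pos: [0.6018, -0.079, 0.0948]
ee_rot: [-0.0, 0.001, 1.0, 0.0]
ft_force: [-0.2, -0.1, 1.0]
gripper_width: 0.0006
grip_force: 0.6
```

Request:
send_rows:
  series:
    - [1,0,0,2,0,0,0]
    - [1,0,0,2,0,0,0]
    - [1,0,0,2,0,0,0]
    - [1,0,0,1.5,0,0,0]
    - [1,0,0,1.5,0,0,0]

```text
t: 11.55
tool_pos: [0.6021, -0.079, 0.0862]
ee_rot: [0.0, 0.001, 1.0, -0.0]
ft_force: [-0.6, -0.5, 1.1]
gripper_width: 0.0006
grip_force: 0.6
```

Request:
send_rows:
  series:
    - [1,0,0,1.5,0,0,0]
    - [1,0,0,1,0,0,0]
    - [1,0,0,1,0,0,0]
    - [1,0,0,1,0,0,0]
    - [1,0,0,0,0,0,0]

```text
t: 12.05
tool_pos: [0.6021, -0.079, 0.0828]
ee_rot: [-0.0, 0.001, 1.0, -0.0]
ft_force: [-4.1, 1.2, 6.8]
gripper_width: 0.0004
grip_force: 3.3
```

Request:
send_rows:
  series:
    - [1,0,0,1,0,0,0]
    - [1,0,0,0.5,0,0,0]
    - [1,0,0,0,0,0,0]
    - [1,0,0,0,0,0,0]
    - [1,0,0,0,0,0,0]

```text
t: 12.55
tool_pos: [0.6021, -0.0791, 0.0827]
ee_rot: [-0.0, 0.001, 1.0, -0.0]
ft_force: [-6.6, 2.2, 13.8]
gripper_width: 0.0003
grip_force: 6.7
```

Run:
```python
from h import *
p,w=cloud("side"); st(); lid(w)
```

```text
t 12.6 pos [ 0.6021 -0.0791  0.0827] F [-7.8  1.2 14.8] x [-1.     0.002  0.001] z [-0.001 -0.    -1.   ] w 0.0001 q [-0.32  0.25  1.74 -0.    1.15 -1.89]
lid ang 0.001 c [0.    0.001 0.108] 941 min [ 0.56  -0.166  0.104] max [ 0.726 -0.02   0.111]
```

The lid is shut (angle 0.001, hard contact). Lifting off and going to the front of the cutter drawer.

Request:
send_rows:
  series:
    - [1,0,0,-10,0,0,0]
    - [1,0,0,-40,0,0,0]
    - [1,25,-15,0,0,0,0]
    - [1,40,-30,0,0,0,0]
    - [1,40,-40,0,0,0,0]

```text
t: 13.1
tool_pos: [0.5007, -0.1593, 0.1306]
ee_rot: [0.001, -0.0, 1.0, -0.0]
ft_force: [0.1, -1.1, -0.8]
gripper_width: 0.0002
grip_force: 0.0
```

Request:
send_rows:
  series:
    - [1,35,-40,0,0,0,0]
    - [1,17,-40,0,0,0,0]
    - [1,0,-30,0,0,0,0]
    - [1,0,-10,20,0,0,0]
    - [1,0,0,30,0,0,0]

```text
t: 13.6
tool_pos: [0.4529, -0.2802, 0.0821]
ee_rot: [0.002, 0.002, 1.0, -0.002]
ft_force: [0.7, -0.1, -0.7]
gripper_width: 0.0005
grip_force: 0.0
```

Run:
```python
from h import *
p,w=cloud("side"); st(); lid(w); front(w,-.287,.6); tp=robot.state()["tool_pos"]; tip(w,tp)
```

```text
t 13.65 pos [ 0.4491 -0.2759  0.0753] F [-3.   1.  -2.8] x [-1.     0.004  0.004] z [-0.004  0.004 -1.   ] w 0.0006 q [-0.77  0.08  1.94  0.    1.12 -2.33]Traceback (most recent call last):
  File "<stdin>", line 2, in <module>
  File "h.py", line 30, in lid
    print("lid ang %.3f"%np.arctan(np.hypot(*c[:2])),"c",c.round(3),g.sum(),"min",q[g].min(0).round(3),"max",q[g].max(0).round(3))
                                                                                  ~~~~~~~~^^^
    return umr_minimum(a, axis, None, out, keepdims, initial, where)
ValueError: zero-size array to reduction operation minimum which has no identity
```

Request:
send_rows:
  series:
    - [1,0,-4,20,0,0,0]
    - [1,0,-4,20,0,0,0]
    - [1,0,0,15,0,0,0]
    - [1,0,0,7,0,0,0]
    - [1,0,0,0,0,0,0]

```text
t: 14.15
tool_pos: [0.451, -0.284, 0.0176]
ee_rot: [-0.001, 0.001, 1.0, 0.001]
ft_force: [-0.5, -0.1, -0.0]
gripper_width: 0.0005
grip_force: 0.0
```

Run:
```python
from h import *
p,w=cloud("side"); st(); front(w,-.287,.6); tp=robot.state()["tool_pos"]; tip(w,tp)
p,w=cloud("top"); lid(w)
```

```text
t 14.2 pos [ 0.4515 -0.2846  0.0185] F [-0.9  0.1  0.7] x [-1.     0.001  0.   ] z [-0.  0. -1.] w 0.0007 q [-0.77  0.19  1.95  0.    1.   -2.34]
face x [0.4868 0.4876 0.4892 0.5651] 97
  0.040 n4 [ 0.442 -0.32   0.04 ] [ 0.486 -0.283  0.045]
  0.050 n16 [ 0.439 -0.299  0.046] [ 0.457 -0.274  0.053]
  0.060 n26 [ 0.438 -0.3    0.055] [ 0.461 -0.275  0.065]
  0.070 n28 [ 0.438 -0.3    0.066] [ 0.486 -0.276  0.074]
  0.080 n25 [ 0.439 -0.299  0.075] [ 0.462 -0.275  0.085]
  0.090 n29 [ 0.438 -0.3    0.086] [ 0.455 -0.273  0.095]
  0.100 n18 [ 0.439 -0.299  0.096] [ 0.453 -0.276  0.105]
  0.110 n4 [ 0.44  -0.299  0.106] [ 0.448 -0.298  0.111]
  0.140 n13 [ 0.418 -0.31   0.139] [ 0.447 -0.207  0.144]
  0.150 n65 [ 0.417 -0.363  0.145] [ 0.472 -0.206  0.155]
  0.160 n216 [ 0.417 -0.364  0.155] [ 0.435 -0.208  0.165]
  0.170 n64 [ 0.417 -0.362  0.165] [ 0.432 -0.205  0.175]
  0.180 n550 [ 0.417 -0.365  0.175] [ 0.484 -0.205  0.185]
  0.190 n142 [ 0.418 -0.363  0.185] [ 0.48  -0.209  0.195]
  0.200 n51 [ 0.425 -0.328  0.195] [ 0.469 -0.269  0.205]
  0.210 n22 [ 0.425 -0.328  0.205] [ 0.469 -0.274  0.215]
  0.220 n48 [ 0.417 -0.328  0.216] [ 0.478 -0.27   0.225]
  0.230 n130 [ 0.417 -0.327  0.225] [ 0.481 -0.265  0.235]
  0.240 n114 [ 0.417 -0.328  0.235] [ 0.454 -0.265  0.245]
  0.250 n10 [ 0.418 -0.31   0.245] [ 0.427 -0.289  0.251]
  0.290 n14 [ 0.417 -0.343  0.286] [ 0.434 -0.332  0.295]
  0.300 n17 [ 0.419 -0.351  0.295] [ 0.438 -0.34   0.305]
  0.310 n23 [ 0.417 -0.354  0.305] [ 0.443 -0.343  0.315]
lid ang 0.003 c [0.002 0.002 0.109] 731 min [ 0.562 -0.163  0.105] max [ 0.734 -0.022  0.113]
```

Tips at z ≈ 0.046, 27 mm short of the panel; shut should be near TCP x ≈ 0.56. Approaching gently.

Request:
send_rows:
  series:
    - [1,-6,0,2,0,0,0]
    - [1,-6,0,2,0,0,0]
    - [1,-5,0,0,0,0,0]
    - [1,-4,0,0,0,0,0]
    - [1,-4,0,0,0,0,0]

```text
t: 14.75
tool_pos: [0.4769, -0.2848, 0.0144]
ee_rot: [0.0, 0.001, 1.0, -0.0]
ft_force: [-0.3, 0.5, -0.1]
gripper_width: 0.0002
grip_force: 0.0
```

Request:
send_rows:
  series:
    - [1,-4,0,0,0,0,0]
    - [1,-4,0,0,0,0,0]
    - [1,-5,0,0,0,0,0]
    - [1,-6,0,0,0,0,0]
    - [1,-7,0,0,0,0,0]

```text
t: 15.25
tool_pos: [0.5027, -0.2847, 0.0142]
ee_rot: [-0.0, 0.001, 1.0, 0.0]
ft_force: [-1.9, 0.2, 0.5]
gripper_width: 0.0004
grip_force: 1.0
```

Request:
send_rows:
  series:
    - [1,-7,0,0,0,0,0]
    - [1,-7,0,0,0,0,0]
    - [1,-7,0,0,0,0,0]
    - [1,-6,0,0,0,0,0]
    - [1,-5,0,0,0,0,0]

```text
t: 15.75
tool_pos: [0.5349, -0.2848, 0.0142]
ee_rot: [-0.0, 0.001, 1.0, 0.0]
ft_force: [-2.2, 1.3, 1.6]
gripper_width: 0.0008
grip_force: 0.9
```

Request:
send_rows:
  series:
    - [1,-4,0,0,0,0,0]
    - [1,-4,0,0,0,0,0]
    - [1,-3,0,0,0,0,0]
    - [1,-2,0,0,0,0,0]
    - [1,-2,0,0,0,0,0]

```text
t: 16.25
tool_pos: [0.5494, -0.2848, 0.0141]
ee_rot: [-0.0, 0.001, 1.0, 0.0]
ft_force: [-1.9, 0.5, -0.0]
gripper_width: 0.0005
grip_force: 0.8
```

Request:
send_rows:
  series:
    - [1,-2,0,0,0,0,0]
    - [1,-2,0,0,0,0,0]
    - [1,-2,0,0,0,0,0]
    - [1,-2,0,0,0,0,0]
    - [1,-2,0,0,0,0,0]

```text
t: 16.75
tool_pos: [0.5595, -0.2849, 0.0142]
ee_rot: [-0.0, 0.001, 1.0, 0.0]
ft_force: [-1.8, 1.9, -0.6]
gripper_width: 0.0003
grip_force: 0.8
```

Request:
send_rows:
  series:
    - [1,-2,0,0,0,0,0]
    - [1,-2,0,0,0,0,0]
    - [1,-1.5,0,0,0,0,0]
    - [1,-1,0,0,0,0,0]
    - [1,-1,0,0,0,0,0]

```text
t: 17.25
tool_pos: [0.5635, -0.2848, 0.0142]
ee_rot: [-0.004, 0.0, 1.0, 0.001]
ft_force: [-17.6, 1.6, 10.8]
gripper_width: 0.0005
grip_force: 8.9
```

Hard stop at x = 0.5635 (17.6 N). Backing off, lifting and retracting for a final look.

Request:
send_rows:
  series:
    - [1,8,0,0,0,0,0]
    - [1,25,0,0,0,0,0]
    - [1,25,0,0,0,0,0]
    - [1,10,0,-35,0,0,0]
    - [1,10,0,-45,0,0,0]

```text
t: 17.75
tool_pos: [0.4871, -0.2839, 0.0932]
ee_rot: [-0.001, 0.001, 1.0, 0.001]
ft_force: [1.5, -0.9, 1.0]
gripper_width: 0.0004
grip_force: 0.0
```

Request:
send_rows:
  series:
    - [1,20,0,-45,0,0,0]
    - [1,30,0,-45,0,0,0]
    - [1,30,0,-30,0,0,0]
    - [1,0,0,0,0,0,0]
    - [1,0,0,0,0,0,0]

```text
t: 18.25
tool_pos: [0.4116, -0.2854, 0.2118]
ee_rot: [0.001, 0.001, 1.0, -0.001]
ft_force: [-0.7, 0.3, -0.5]
gripper_width: 0.0004
grip_force: 0.0
```

Run:
```python
from h import *
p,w=cloud("side"); st(); cv2.imwrite("pics/send.png",p[...,::-1]); p,w2=cloud("top"); cv2.imwrite("pics/tend.png",p[...,::-1])
for n,W in(("side",w),("top",w2)):
    print(n); lid(W) if n=="top" else None
    front(W,.281,.65); front(W,-.287,.65); front(W,.086,.5)
    for y in(.281,-.287):  # rows near the front edge
        q=W.reshape(-1,3); q=q[(abs(q[:,1]-y)<.05)&(q[:,0]>.53)&(q[:,0]<.62)]
        print([(round(x,3),round(float(np.median(q[abs(q[:,0]-x)<.003][:,2])),3)) for x in np.arange(.54,.61,.006) if (abs(q[:,0]-x)<.003).any()])
a=np.load("top0.npz")
q=a["w"]; 
for nm,(u0,u1,v0,v1) in dict(jar=(317,327,176,194),mill=(264,278,176,194),empty=(277,318,195,222)).items():
    for W in(q,w2):
        s=W[v0:v1,u0:u1].reshape(-1,3); s=s[s[:,2]>.06]; print(nm,np.median(s,0).round(4))
```

```text
t 18.3 pos [ 0.4114 -0.2846  0.2103] F [-0.5  0.3  0.6] x [-1.     0.002 -0.001] z [ 0.001  0.    -1.   ] w 0.0004 q [-0.83 -0.14  1.9   0.    1.38 -2.4 ]
side
face x [0.5499 0.5504 0.5516 0.5528] 50
face x [0.5699 0.5709 0.5719 0.573 ] 206
face x [0.4624 0.464  0.4653 0.467 ] 207
[(np.float64(0.54), -0.001), (np.float64(0.546), -0.001), (np.float64(0.552), 0.015), (np.float64(0.558), 0.0), (np.float64(0.564), -0.007), (np.float64(0.57), -0.006)]
[(np.float64(0.54), -0.001), (np.float64(0.546), -0.001), (np.float64(0.552), -0.001), (np.float64(0.558), -0.001), (np.float64(0.564), -0.001), (np.float64(0.57), 0.03), (np.float64(0.576), 0.034), (np.float64(0.582), 0.074), (np.float64(0.588), 0.079), (np.float64(0.594), 0.08), (np.float64(0.6), 0.079), (np.float64(0.606), 0.079)]
top
lid ang 0.004 c [ 0.001 -0.004  0.109] 750 min [ 0.562 -0.163  0.105] max [ 0.735 -0.022  0.113]
face x [0.5531 0.5535 0.5537 0.5543] 53
face x [0.573  0.5738 0.5743 0.575 ] 53
face x [0.4669 0.4672 0.4678 0.4696] 62
[(np.float64(0.54), 0.0), (np.float64(0.546), -0.001), (np.float64(0.552), 0.03), (np.float64(0.558), 0.065), (np.float64(0.564), 0.075), (np.float64(0.57), 0.081), (np.float64(0.576), 0.08), (np.float64(0.582), 0.079), (np.float64(0.588), 0.08), (np.float64(0.594), 0.078), (np.float64(0.6), 0.08), (np.float64(0.606), 0.078)]
[(np.float64(0.54), 0.003), (np.float64(0.546), -0.001), (np.float64(0.552), 0.001), (np.float64(0.558), 0.0), (np.float64(0.564), 0.002), (np.float64(0.57), 0.0), (np.float64(0.576), 0.045), (np.float64(0.582), 0.076), (np.float64(0.588), 0.079), (np.float64(0.594), 0.08), (np.float64(0.6), 0.08), (np.float64(0.606), 0.08)]
jar [ 0.5896 -0.0042  0.0855]
jar [ 0.5877 -0.0042  0.0866]
mill [0.588  0.1871 0.09  ]
mill [0.5869 0.1878 0.088 ]
empty [0.4723 0.0857 0.0744]
empty [0.4729 0.086  0.0732]
```

View pics/tend.png

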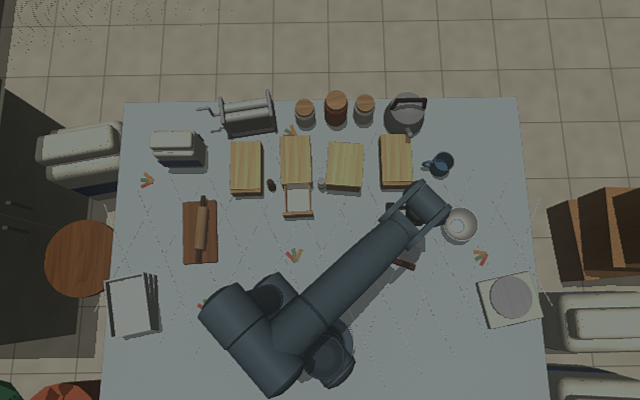

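View pics/send.png

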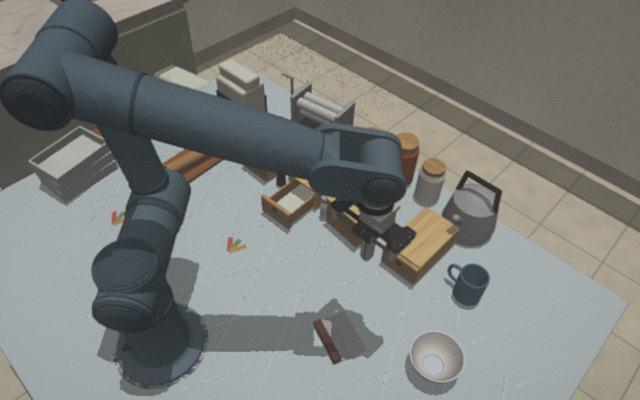

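Both drawers are flush with their casings (top px 246,190 and 396,183) and the lid lies flat (345,165). The empty drawer is still open (298,213) and the other things are unmoved. The arm is clear, so I'm handing in.

```bash
python3 -c "
from h import *
print(robot.hand_in())"
```

```text
the job is handed in; nothing more can be done
None
```

The cutter and spoon drawers are pushed fully home and the flour lid lies shut; the empty drawer is still standing open, nothing else was seen to move, and the job is handed in at about 18 s.

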